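# Make room for the mast section in the parts tray

## Robot

A 6-joint arm with a two-finger parallel gripper is mounted at the origin on the work surface. World frame = base frame: x ahead of the robot, y to its left, z up, the work surface at z = 0. Lengths are in m, angles in rad, forces in N, time in s.
With the tool pointing down it reaches from about 0.35 to 0.775 m from the base axis. Payload 5.5 kg.
Tool frame: the origin (TCP) lies at the very end of the fingers, on their centre line; the grasp point (between the pads) lies 19 mm behind it (env.grip_point_offset is the distance from the TCP to the grasp point, in m); z points along the fingers, y is the line along which they close (so a half turn about z gives the same grasp; the last joint's range is limited). The gripper opens to 85 mm and grips with 20 to 120 N. Pads are 22 mm wide; open, the fingers measure 114 mm over their backs; the gripper's body (76 mm by 85 mm) begins 54 mm behind the grasp point. The pads swing forward as they close: fully open they stand 13 mm farther back than shut.
Start: joints at [-1.443, 0.313, 0.046, 1.304, 0, 1.431], TCP at [0.152, -0.555, 0.231] pointing down, gripper open.
Joint ranges: [-2.76, 2.76], [-0.86, 1.69], [-1.03, 1.26], [-2.2, 2.34], [-1.47, 1.5], [-3.14, 3.14]. Speed limits (rad/s): [2.57, 2.57, 3.14, 3.14, 3.14, 3.14].

## Interface

Orientations are given as a unit quaternion [w, x, y, z].
In Python, from workcell import sensors, imaging, workorder, env gives the robot as it stands.
- The arm moves only by the shell command python3 -m handwheel 'ROWS' [FORCE]. ROWS is JSON, a list of rows, each a list of 5 numbers: the shift along the tool's x, y, z in mm, then the turn about the tool's z in rad, then the opening, from 0 (shut) to 1 (fully open). A call has 1 to 8 rows; each row is the pose to reach, as a shift and turn from the pose commanded when the call began, along the tool's axes at that moment; what a row does not reach only later rows make up. A row lasts 1/10 s, in which the tool goes at most 50 mm and 8.59 degrees, less where a joint would pass 70% of its speed; a pose out of reach is approached as far as the arm can. A call with a gripper value outside its range is refused whole. The fingers move at their own pace and stop on an object; FORCE is the grip in N (left out, the last holds). Time passes only in rows, so rows that repeat a pose let the fingers close. It gives the time, the measured TCP pose, the force, the opening and the grip force at its end, in the units of the state.
- sensors.get_state(): the state, without advancing time (a new reading comes with each control period).
- imaging.read_camera(name): name is "side" or "top"; returns a dict with "color" (480x640x3 uint8, blue, green, red), "z_map" (480x640 float32, m along the optical axis (not along the pixel's ray), 0 where there is no reading), "fx", "fy", "cx", "cy" (pixels), "k1" (the pictures are not rectified: a ray, as slopes to the right and down, at radius r is drawn at 1 + k1 r^2 times it, then the intrinsics apply), "xyz" and "rotation" of the camera in the world. Camera axes: x right, y down, z forward; pixel columns grow to the right and rows downward; lengths in m; the calibration is good to about 2 mm. A picture is of the moment at which its call begins.
- workorder.hand_in(): hands the job in; it is judged then, once.
The state is a dict: "clock": time; "joint_pos": joint angles; "qvel": joint speeds; "tau": joint torques, N m; "tcp_pos": TCP position; "orientation": TCP orientation; "wrist_force": force on the tool from outside, world axes, zero at the start; "ft_torque": the same for the moment, N m; "finger_gap": finger opening in m; "grip_force": force on a finger pad.
Only numpy, scipy, OpenCV 4.12 (cv2) and the standard library are available. Lean on these libraries where they do the work, as an engineer would, in place of code of your own. Each camera call takes 0.05 s, during which the arm holds its last target. There are 200 camera calls.

## Task

Slide the yellow-topped divider of the grey parts tray towards the brass plug lying in one end, far enough that the long olive-green mast section with brass ends will fit in the other bay, but without pushing the plug along. Then lay the mast section flat on the floor of that long bay, lengthwise in line with the tray, setting it down rather than dropping it.

Things in the scene. Friction and masses are not known exactly. Their poses are not given: they have to be found in the camera images.
- tray: Light grey open tray, fixed to the bench: inside 300 mm long (x) by 130 mm wide (y), floor 5 mm thick, walls 5 mm thick, rim 50 mm above the bench. Origin: centre of its underside, on the bench. Its x axis runs lengthwise, from the empty end (-x, the bay for the mast section) to the end with the plug (+x); z up.
- divider_grip (a point): Middle of the divider's yellow grip, 70 mm above the bench; axes as the tray's. Divider: aluminium plate 6 mm thick across the tray, rim high; grip 12 mm thick (along the tray), 50 mm wide, 50 to 86 mm above the bench. Slides along the tray's x only, within 110 mm of its centre, about 2.5 N friction, stays where left. Starts near the middle, where neither bay takes the mast section.
- mast: Mast section, loose on the bench: olive-green tube 18 mm in diameter with a brass hexagonal coupling on each end (24 mm across flats, 22 mm long); 180 mm long in all, about 0.2 kg. Origin: its middle, on its axis (12 mm above what it lies on); x along it. A silver tube with black ends, of the same size, is a bystander.
- plug: Brass plug, 50 mm long, hexagonal ends 26 mm across the flats (30 mm over the corners), dark middle, lying loose on the tray's floor in the +x end, roughly lengthwise. Origin: within 1 mm of its middle, on its axis (13 mm above the floor); x along it.
There are look-alikes about, which are no part of the job. Several things look just like the mast: the one meant starts farthest to the robot's right.

How it is judged:
On the way:
1. the divider is slid towards the plug so that the bay is longer than the mast section, clear of the plug (x of divider_grip in the frame of tray above 0.035 m and x of plug in the frame of divider_grip above 0.027 m), for 0.2 s.
At the end, for the whole second after the job is handed in: Divider at least 35 mm from the tray's centre towards the plug, over 27 mm short of the plug's middle; mast section at rest on the long bay's floor (axis under 25 mm above the tray's underside), within 0.2 rad of the tray's length; plug within 20 mm of where it lay (all of step 1 and z of mast in the frame of tray below 0.025 m and x of mast in the frame of tray between -0.07 and 0 m and y of mast in the frame of tray between -0.06 and 0.06 m and angle between the x axis of mast and the x axis of tray, either way round below 0.2 rad and linear speed of mast below 0.03 m/s and distance of plug from where it was at the start of the episode below 0.02 m); the robot touches nothing.
It fails at once if the brass plug is pushed or carried more than 20 mm (distance of plug from where it was at the start of the episode above 0.02 m).
It fails at once if the mast section is dropped into the tray (faster than 0.8 m/s on reaching the bottom) (z of mast in the frame of tray below 0.04 m and x of mast in the frame of tray between -0.16 and 0.16 m and y of mast in the frame of tray between -0.07 and 0.07 m and linear speed of mast above 0.8 m/s).
It also fails if it takes over 50 s, if anything falls off the work surface, if the arm or the gripper's body presses on something with over 40 N, if the wrist force passes 120 N, or if a joint passes its speed limit or range.

## Working session

There is one attempt and no reset: what is moved stays moved. The work goes in short steps, Python scripts to look and compute and a shell command to move; the robot and the scene stay as the last step left them, time stands still between calls to the robot, and variables do not carry over. Pictures are saved under pics/ and viewed, at most 10 in all, crops included, and the job is handed in when it is done.

```bash
mkdir -p pics; python3 - <<'E'
from workcell import sensors, imaging
import cv2,numpy as np,pickle
d={}
for n in("top","side"):
    c=imaging.read_camera(n); d[n]=c; cv2.imwrite(f"pics/{n}0.png",c["color"])
    print(n,{k:c[k] for k in("fx","fy","cx","cy","k1","xyz","rotation")})
pickle.dump(d,open("c0.pkl","wb"))
print(sensors.get_state())
E
```

```text
top {'fx': 623.6449564630675, 'fy': 623.6449564630675, 'cx': 323.33031773396294, 'cy': 232.0250194608759, 'k1': -0.024244041024522264, 'xyz': array([0.37532091, 0.00942847, 1.10525061]), 'rotation': array([ 0.03538145, -0.6995842 ,  0.71308375, -0.02901134])}
side {'fx': 500.40632207290577, 'fy': 500.40632207290577, 'cx': 316.9817353400617, 'cy': 233.56098440760536, 'k1': -0.05111061030248403, 'xyz': array([-0.00617095,  0.48605556,  0.71549063]), 'rotation': array([ 0.14525609, -0.32882679,  0.86282698, -0.35539163])}
{'clock': 0.1, 'joint_pos': array([-1.44261286e+00,  3.13955605e-01,  4.50875643e-02,  1.30357680e+00,
        1.03783049e-05,  1.43121299e+00]), 'qvel': array([-0.00123569, -0.00243534,  0.00282504,  0.00219697,  0.00098991,
        0.00081491]), 'tau': array([ 2.92999292e-03, -4.81725204e+01,  2.99244028e+01,  1.26761696e-02,
       -1.65072497e-04, -1.16530742e-05]), 'tcp_pos': array([ 0.15207791, -0.55406084,  0.23047873]), 'orientation': array([-8.24212880e-04,  9.91050661e-01,  1.33483736e-01,  9.88724492e-06]), 'wrist_force': array([-0.49495004,  0.58502845,  0.80602841]), 'ft_torque': array([-0.0001723 , -0.00059599,  0.00621303]), 'grip_force': 0.0, 'finger_gap': 0.08535843098994395}
```

View pics/top0.png

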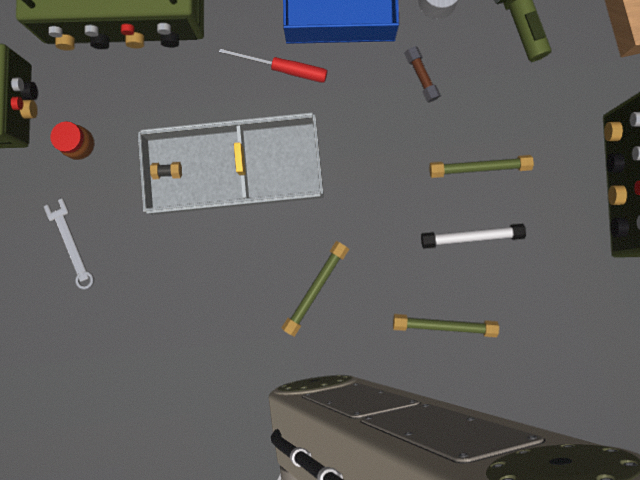

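View pics/side0.png

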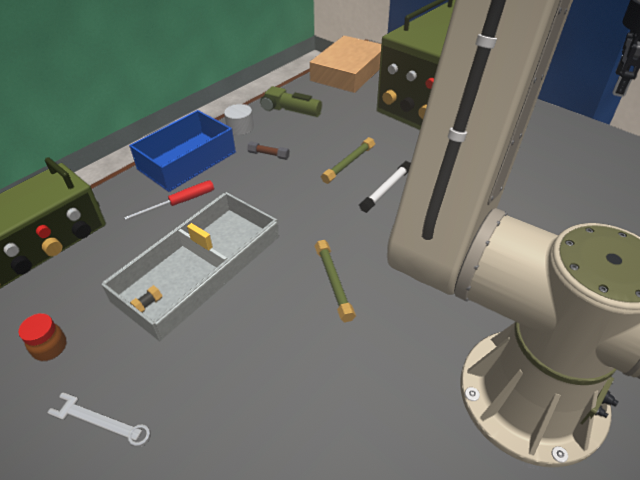

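The top view shows the tray with corners near (140,131), (315,115), (321,194) and (145,211). The plug is at (166,170) and the yellow grip at (239,158). The mast candidates are centred at (482,166), (446,326) and (316,289). The right-most is (482,166), but the arm could be hiding another, so I'll check that after moving it.

```bash
cat > h.py <<'E'
import numpy as np,cv2,pickle
from scipy.spatial.transform import Rotation as R
def rot(q): return R.from_quat(np.asarray(q)[[1,2,3,0]])
def cast(c,px,z):
    K=np.array([[c["fx"],0,c["cx"]],[0,c["fy"],c["cy"]],[0,0,1]])
    p=cv2.undistortPoints(np.array(px,float).reshape(-1,1,2),K,np.array([c["k1"],0,0,0])).reshape(-1,2)
    d=rot(c["rotation"]).apply(np.c_[p,np.ones(len(p))])
    return c["xyz"]+d*((z-c["xyz"][2])/d[:,2])[:,None]
def blobs(c,lo,hi,amin=40):
    m=cv2.inRange(cv2.cvtColor(c["color"],cv2.COLOR_BGR2HSV),lo,hi)
    n,l,s,ce=cv2.connectedComponentsWithStats(m)
    return [(ce[i],s[i]) for i in range(1,n) if s[i][4]>=amin]
E
python3 - <<'E'
from h import *
np.set_printoptions(precision=4,suppress=True)
d=pickle.load(open("c0.pkl","rb"))
t=d["top"]
print("corners",cast(t,[(140,131),(315,115),(321,194),(145,211)],.05))
for n in d:
  print(n)
  for ce,s in blobs(d[n],(12,90,120),(32,255,255),25): print(ce.round(1),s,cast(d[n],[ce],.012)[0],cast(d[n],[ce],.07)[0])
E
```

```text
corners [[0.654  0.3327 0.05  ]
 [0.6754 0.0287 0.05  ]
 [0.5371 0.0208 0.05  ]
 [0.5139 0.3228 0.05  ]]
top
[633.5  17.7] [623   0  17  46 492] [ 0.8569 -0.5549  0.012 ] [ 0.8313 -0.525   0.07  ]
[133.8  37.7] [126  32  16  11 137] [0.8383 0.3577 0.012 ] [0.8137 0.3392 0.07  ]
[63.9 39.6] [ 56  35  16  10 136] [0.8383 0.4869 0.012 ] [0.8138 0.4615 0.07  ]
[ 25.5 109.6] [ 20 101  12  17 139] [0.7087 0.5541 0.012 ] [0.691  0.5252 0.07  ]
[616.2 130.9] [610 122  13  18 175] [ 0.6467 -0.509   0.012 ] [ 0.6323 -0.4815  0.07  ]
[238.1 158.2] [234 143  10  32 225] [0.6105 0.1679 0.012 ] [0.598  0.1595 0.07  ]
[526.3 163.2] [520 156  14  15 175] [ 0.591  -0.3447  0.012 ] [ 0.5796 -0.3259  0.07  ]
[174.6 170.3] [170 163  10  15 115] [0.591  0.2815 0.012 ] [0.5795 0.267  0.07  ]
[437.3 170. ] [431 163  14  15 180] [ 0.5819 -0.186   0.012 ] [ 0.5709 -0.1756  0.07  ]
[153.5 171.1] [150 164   9  15 101] [0.5903 0.3193 0.012 ] [0.5789 0.3029 0.07  ]
[620.3 194.7] [615 186  12  19 191] [ 0.5315 -0.509   0.012 ] [ 0.5232 -0.4815  0.07  ]
[339.3 249.8] [330 242  19  17 198] [ 0.4434 -0.009   0.012 ]
[... 523 characters left out ...]
  0.012 ] [ 0.544  -0.2813  0.07  ]
[329.8 173.9] [323 169  13  12  96] [ 0.5836 -0.1915  0.012 ] [ 0.535  -0.1357  0.07  ]
[199.4 236. ] [187 223  25  28 378] [0.6496 0.1296 0.012 ] [0.5955 0.159  0.07  ]
[ 51.5 245.3] [ 42 238  20  17 204] [0.8551 0.3441 0.012 ] [0.7841 0.3558 0.07  ]
[321.6 245.7] [315 240  16  16 135] [ 0.4477 -0.0115  0.012 ] [0.4103 0.0295 0.07  ]
[154.7 292.4] [147 285  15  16 117] [0.5968 0.274  0.012 ] [0.5471 0.2915 0.07  ]
[137.4 304.4] [130 298  15  14 102] [0.5972 0.3108 0.012 ] [0.5474 0.3252 0.07  ]
[346.1 311.9] [337 302  19  20 258] [0.311  0.0785 0.012 ] [0.2848 0.1121 0.07  ]
[ 44.5 345.4] [ 31 336  26  15  90] [0.6423 0.4657 0.012 ] [0.5889 0.4674 0.07  ]
```

```bash
cat > go.py <<'E'
# usage: go.py x y z yaw_deg  -> tool shift (mm) and turn from the present pose
import sys
from h import *
from workcell import sensors
s=sensors.get_state(); r=rot(s["orientation"])
a=list(map(float,sys.argv[1:5]))
X=r.apply([1,0,0]); yaw=np.arctan2(X[1],X[0])
dy=(np.radians(a[3])-yaw+np.pi)%(2*np.pi)-np.pi
print("t",s["clock"],"tcp",s["tcp_pos"].round(4),"yaw",np.degrees(yaw).round(2),"tilt z",r.apply([0,0,1]).round(3),"j",s["joint_pos"].round(2))
print("shift mm",(r.inv().apply(np.array(a[:3])-s["tcp_pos"])*1000).round(1),"turn",round(-dy,3),"gap",s["finger_gap"].round(4),"grip",s["grip_force"],"F",s["wrist_force"].round(1))
E
python3 go.py .597 .1595 .2 94.2
```

```text
t 0.1 tcp [ 0.1521 -0.5541  0.2305] yaw 15.34 tilt z [-0.     0.002 -1.   ] j [-1.44  0.31  0.05  1.3   0.    1.43]Traceback (most recent call last):
  File "go.py", line 10, in <module>
    print("shift mm",(r.inv().apply(np.array(a[:3])-s["tcp_pos"])*1000).round(1),"turn",round(-dy,3),"gap",s["finger_gap"].round(4),"grip",s["grip_force"],"F",s["wrist_force"].round(1))
                                                                                                           ^^^^^^^^^^^^^^^^^^^^^
AttributeError: 'float' object has no attribute 'round'
```

```bash
sed -i 's/s\["finger_gap"\].round(4)/round(s["finger_gap"],4)/' go.py; python3 go.py .597 .1595 .2 94.2
```

```text
t 0.1 tcp [ 0.1521 -0.5541  0.2305] yaw 15.34 tilt z [-0.     0.002 -1.   ] j [-1.44  0.31  0.05  1.3   0.    1.43]
shift mm [ 617.9 -570.4   31.6] turn -1.376 gap 0.0854 grip 0.0 F [-0.5  0.6  0.8]
```

```bash
python3 -m handwheel '[[618,-570,31,-1.376,1],[618,-570,31,-1.376,1],[618,-570,31,-1.376,1],[618,-570,31,-1.376,1],[618,-570,31,-1.376,1],[618,-570,31,-1.376,1],[618,-570,31,-1.376,1],[618,-570,31,-1.376,1]]' 30; python3 go.py .597 .1595 .2 94.2
```

```text
clock: 0.9
tcp_pos: [0.3642, -0.2135, 0.2164]
orientation: [0.0, 0.741, 0.672, -0.0]
wrist_force: [0.7, -1.4, 0.4]
finger_gap: 0.0853
grip_force: 0.0
t 0.9 tcp [ 0.3642 -0.2135  0.2164] yaw 84.43 tilt z [ 0. -0. -1.] j [-0.72  0.02 -0.34  1.21 -0.    0.95]
shift mm [393.8 195.4  16.3] turn -0.171 gap 0.0853 grip 0.0 F [ 0.7 -1.4  0.4]
```

```bash
python3 -m handwheel '[[394,195,16,-0.17,1],[394,195,16,-0.17,1],[394,195,16,-0.17,1],[394,195,16,-0.17,1],[394,195,16,-0.17,1],[394,195,16,-0.17,1],[394,195,16,-0.17,1],[394,195,16,-0.17,1]]'; python3 - <<'E'
from workcell import imaging
import cv2,pickle
c=imaging.read_camera("top"); cv2.imwrite("pics/top1.png",c["color"]); pickle.dump(c,open("c1.pkl","wb"))
E
python3 go.py .597 .1595 .2 94.2
```

```text
clock: 1.7
tcp_pos: [0.5775, 0.1248, 0.2015]
orientation: [-0.0, 0.683, 0.731, -0.0]
wrist_force: [1.0, 0.2, 1.2]
finger_gap: 0.0853
grip_force: 0.0
t 1.75 tcp [0.5809 0.1305 0.2001] yaw 94.12 tilt z [ 0.002  0.004 -1.   ] j [0.08 0.36 0.04 1.25 0.   1.58]
shift mm [27.7 18.1  0.3] turn -0.001 gap 0.0854 grip 0.0 F [5.4 4.5 0.6]
```

View pics/top1.png

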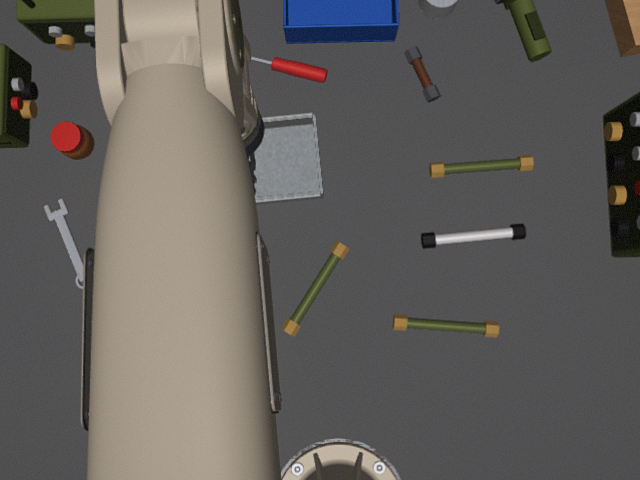

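No hidden mast shows up, so the target is the one at (482,166). The arm covers the divider in this view. Next I'll go over the divider grip.

```bash
python3 -m handwheel '[[28,18,0,0,1],[28,18,0,0,1],[28,18,0,0,1],[28,18,0,0,1]]'; python3 go.py .597 .1595 .054 94.2
```

```text
clock: 2.15
tcp_pos: [0.5924, 0.151, 0.2017]
orientation: [-0.0, 0.683, 0.73, -0.001]
wrist_force: [0.4, -0.1, 0.3]
finger_gap: 0.0855
grip_force: 0.0
t 2.15 tcp [0.5924 0.151  0.2017] yaw 93.8 tilt z [-0.001 -0.001 -1.   ] j [ 0.12  0.39  0.09  1.27 -0.    1.62]
shift mm [  8.3   5.3 147.7] turn -0.007 gap 0.0855 grip 0.0 F [ 0.4 -0.1  0.3]
```

```bash
python3 -m handwheel '[[8,5,40,-0.007,1],[8,5,80,-0.007,1],[8,5,85,-0.007,1],[8,5,85,-0.007,1],[8,5,85,-0.007,1]]'; python3 go.py .597 .1595 .054 94.2
```

```text
clock: 2.65
tcp_pos: [0.5986, 0.1596, 0.1192]
orientation: [0.001, 0.681, 0.732, 0.001]
wrist_force: [-0.2, 0.9, 0.1]
finger_gap: 0.0854
grip_force: 0.0
t 2.65 tcp [0.5986 0.1596 0.1192] yaw 94.19 tilt z [ 0.003  0.    -1.   ] j [ 0.13  0.45 -0.03  1.09 -0.    1.63]
shift mm [ 0.  -1.8 65.2] turn -0.0 gap 0.0854 grip 0.0 F [-0.2  0.9  0.1]
```

```bash
python3 - <<'E'
from workcell import imaging
import cv2,pickle
c=imaging.read_camera("side"); cv2.imwrite("pics/side1.png",c["color"][170:400,60:400].repeat(2,0).repeat(2,1))
E
python3 go.py .597 .1595 .054 94.2
```

```text
t 2.7 tcp [0.599  0.1598 0.1196] yaw 94.2 tilt z [ 0.004  0.    -1.   ] j [ 0.13  0.45 -0.03  1.09 -0.    1.63]
shift mm [-0.1 -2.3 65.6] turn -0.0 gap 0.0855 grip 0.0 F [0.  0.2 0.3]
```

View pics/side1.png

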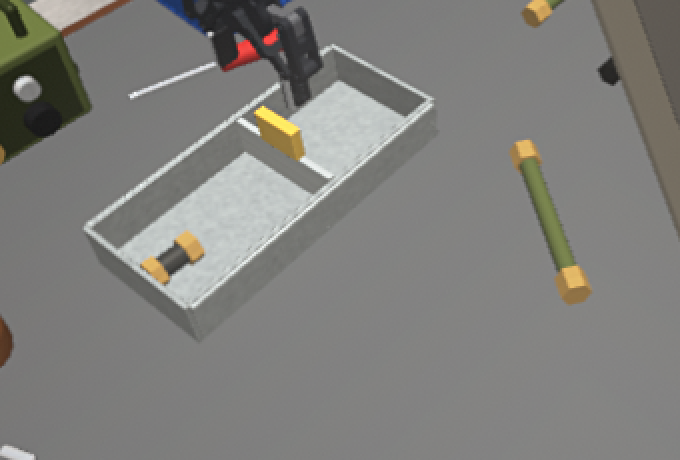

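The crop shows the grip at (280,132) with the open fingers above it in line, near (290,90), and the plug clear at (172,257). I'll descend and close.

```bash
python3 -m handwheel '[[0,-2,35,0,1],[0,-2,65,0,1],[0,-2,65,0,1],[0,-2,65,0,0.5],[0,-2,65,0,0.4],[0,-2,65,0,0.4],[0,-2,65,0,0.4],[0,-2,65,0,0.4]]' 30; python3 go.py .597 .1595 .054 94.2
```

```text
clock: 3.5
tcp_pos: [0.5965, 0.1602, 0.0547]
orientation: [0.001, 0.68, 0.733, 0.001]
wrist_force: [-3.2, -0.8, 5.1]
finger_gap: 0.0495
grip_force: 32.0
t 3.5 tcp [0.5965 0.1602 0.0547] yaw 94.25 tilt z [ 0.003  0.    -1.   ] j [ 0.13  0.49 -0.13  0.94 -0.    1.63]
shift mm [-0.7  0.4  0.7] turn 0.001 gap 0.0495 grip 31.95029318332672 F [-3.2 -0.8  5.1]
```

```bash
python3 -m handwheel '[[20,0,0,0,0.4],[40,0,0,0,0.4],[60,0,0,0,0.4],[80,0,0,0,0.4],[80,0,0,0,0.4],[80,0,0,0,0.4],[80,0,0,0,0.4],[80,0,0,0,0.4]]' 30; python3 go.py .587 -.2665 .15 93.3
```

```text
clock: 4.3
tcp_pos: [0.5902, 0.241, 0.0548]
orientation: [0.0, 0.68, 0.733, 0.002]
wrist_force: [-4.0, 1.9, 6.9]
finger_gap: 0.0497
grip_force: 32.2
t 4.3 tcp [0.5902 0.241  0.0548] yaw 94.29 tilt z [ 0.002  0.002 -1.   ] j [ 0.26  0.53 -0.07  0.97  0.    1.76]
shift mm [-505.6  -40.9  -96.4] turn 0.017 gap 0.0497 grip 32.15598464012146 F [-4.   1.9  6.9]
```

Release, raise, then travel to above the mast.

```bash
python3 -m handwheel '[[0,0,0,0,0.9],[0,0,0,0,0.9],[0,0,0,0,0.9],[0,0,-50,0,0.9],[0,0,-96,0,0.9],[-50,-4,-96,0,0.8],[-100,-8,-96,0,0.7],[-150,-12,-96,0,0.6]]'; python3 go.py .587 -.2665 .13 93.3
```

```text
clock: 5.1
tcp_pos: [0.5891, 0.0885, 0.1486]
orientation: [0.001, 0.68, 0.733, 0.0]
wrist_force: [0.9, -0.1, -0.1]
finger_gap: 0.0513
grip_force: 0.0
t 5.1 tcp [0.5891 0.0885 0.1486] yaw 94.32 tilt z [ 0.002 -0.    -1.   ] j [ 0.01  0.39 -0.05  1.13 -0.    1.51]
shift mm [-353.8  -28.9   18.7] turn 0.018 gap 0.0513 grip 0.0 F [ 0.9 -0.1 -0.1]
```

```bash
python3 -m handwheel '[[-354,-29,10,0.018,0.5],[-354,-29,10,0.018,0.5],[-354,-29,10,0.018,0.5],[-354,-29,10,0.018,0.5],[-354,-29,10,0.018,0.5],[-354,-29,10,0.018,0.5],[-354,-29,10,0.018,0.5],[-354,-29,10,0.018,0.5]]'; python3 -m handwheel '[[0,0,0,0,0.5],[0,0,0,0,0.5]]'; python3 - <<'E'
from h import *
from workcell import imaging
np.set_printoptions(precision=4,suppress=True)
for n in("top","side"):
  c=imaging.read_camera(n); cv2.imwrite(f"pics/{n}2.png",c["color"])
  for ce,s in blobs(c,(12,90,120),(32,255,255),25):
    p=cast(c,[ce],.012)[0]; q=cast(c,[ce],.07)[0]
    if .4<p[0]<.7 and abs(p[1])<.4: print(n,ce.round(1),s[4],p,q)
E
python3 go.py .587 -.2665 .06 93.3
```

```text
clock: 5.9
tcp_pos: [0.5856, -0.2719, 0.1375]
orientation: [0.001, 0.689, 0.724, -0.001]
wrist_force: [-0.4, 0.4, -0.1]
finger_gap: 0.0429
grip_force: 0.0
clock: 6.1
tcp_pos: [0.5857, -0.2647, 0.1378]
orientation: [-0.001, 0.687, 0.727, 0.0]
wrist_force: [-0.4, 0.9, 0.7]
finger_gap: 0.043
grip_force: 0.0
top [189.6 161.8] 206 [0.6059 0.2547 0.012 ] [0.5936 0.2417 0.07  ]
top [153.4 171.3] 95 [0.5899 0.3195 0.012 ] [0.5785 0.303  0.07  ]
top [174.7 170.5] 109 [0.5907 0.2814 0.012 ] [0.5793 0.267  0.07  ]
top [437.4 170.1] 168 [ 0.5816 -0.1862  0.012 ] [ 0.5706 -0.1758  0.07  ]
top [340.2 250.4] 162 [ 0.4424 -0.0107  0.012 ] [ 0.4388 -0.0096  0.07  ]
side [329.8 173.9] 96 [ 0.5836 -0.1915  0.012 ] [ 0.535  -0.1357  0.07  ]
side [321.6 245.7] 135 [ 0.4477 -0.0115  0.012 ] [0.4103 0.0295 0.07  ]
side [165.6 262.3] 382 [0.6422 0.2172 0.012 ] [0.5888 0.2394 0.07  ]
side [154.7 292.4] 117 [0.5968 0.274  0.012 ] [0.5471 0.2915 0.07  ]
side [137.4 304.4] 102 [0.5972 0.3108 0.012 ] [0.5474 0.3252 0.07  ]
t 6.2 tcp [ 0.5861 -0.2638  0.1381] yaw 93.32 tilt z [-0.  0. -1.] j [-0.55  0.48  0.07  1.16  0.    0.97]
shift mm [-2.8  0.8 78.1] turn 0.0 gap 0.0423 grip 0.0 F [-0.2 -0.1  0.3]
```

View pics/side2.png

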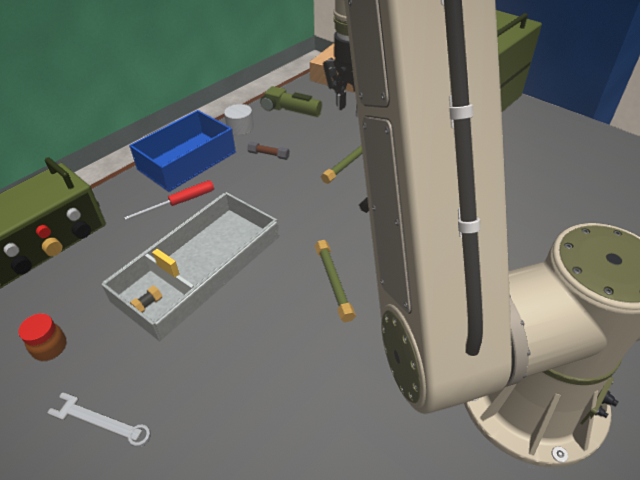

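The side view shows the divider at (165,262), clear of the plug at (146,298), which hasn't moved. Descending on the mast.

```bash
python3 -m handwheel '[[-3,1,40,0,0.5],[-3,1,80,0,0.5],[-3,1,110,0,0.5],[-3,1,125,0,0.5],[-3,1,133,0,0.5],[-3,1,133,0,0.5],[-3,1,133,0,0.5]]' 40;  python3 go.py .587 -.2665 .005 93.3
```

```text
clock: 6.9
tcp_pos: [0.5881, -0.268, 0.0062]
orientation: [0.001, 0.687, 0.727, 0.0]
wrist_force: [0.3, 0.8, -0.2]
finger_gap: 0.0423
grip_force: 0.0
t 6.9 tcp [ 0.5881 -0.268   0.0062] yaw 93.27 tilt z [ 0.001 -0.001 -1.   ] j [-0.55  0.59 -0.1   0.88 -0.    0.96]
shift mm [ 1.6 -1.   1.2] turn -0.001 gap 0.0423 grip 0.0 F [ 0.3  0.8 -0.2]
```

```bash
python3 -m handwheel '[[1,-1,0,0,0.1],[1,-1,0,0,0.1],[1,-1,0,0,0.1],[1,-1,0,0,0.1],[1,-1,0,0,0.1],[1,-1,0,0,0.1]]' 40; python3 -m handwheel '[[0,0,-20,0,0.1],[0,0,-60,0,0.1],[0,0,-100,0,0.1],[0,0,-120,0,0.1],[0,0,-120,0,0.1]]'; python3 go.py .598 .136 .126 94.2
```

```text
clock: 7.5
tcp_pos: [0.587, -0.2677, 0.0066]
orientation: [0.001, 0.687, 0.727, 0.0]
wrist_force: [-0.9, 2.0, 5.0]
finger_gap: 0.0163
grip_force: 39.3
clock: 8.0
tcp_pos: [0.588, -0.2688, 0.1288]
orientation: [0.003, 0.687, 0.727, 0.001]
wrist_force: [0.7, -0.0, -2.5]
finger_gap: 0.0161
grip_force: 39.6
t 8.0 tcp [ 0.588  -0.2688  0.1288] yaw 93.19 tilt z [ 0.006 -0.004 -1.   ] j [-0.55  0.49  0.06  1.13 -0.    0.96]
shift mm [403.6  32.5   1.4] turn -0.018 gap 0.0161 grip 39.644649624824524 F [ 0.7 -0.  -2.5]
```

```bash
python3 -m handwheel '[[40,3,0,0,0.1],[85,7,0,0,0.1],[130,10,0,0,0.1],[180,14,0,0,0.1],[225,18,0,-0.018,0.1],[270,22,0,-0.018,0.1],[315,25,0,-0.018,0.1],[350,28,0,-0.018,0.1]]'; python3 go.py .598 .136 .126 94.2
```

```text
clock: 8.8
tcp_pos: [0.5926, 0.0861, 0.1225]
orientation: [-0.001, 0.68, 0.733, -0.001]
wrist_force: [0.5, 0.9, -3.1]
finger_gap: 0.0162
grip_force: 39.5
t 8.8 tcp [0.5926 0.0861 0.1225] yaw 94.31 tilt z [-0.004  0.    -1.   ] j [ 0.01  0.41 -0.08  1.08  0.    1.51]
shift mm [49.3  9.1 -3.5] turn 0.002 gap 0.0162 grip 39.53265130519867 F [ 0.5  0.9 -3.1]
```

```bash
python3 -m handwheel '[[30,5,-3,0,0.1],[49,9,-3,0,0.1],[49,9,-3,0,0.1],[49,9,-3,0,0.1],[49,9,-3,0,0.1]]'; python3 - <<'E'
from h import *
from workcell import imaging
np.set_printoptions(precision=4,suppress=True)
for n in("top","side"):
  c=imaging.read_camera(n); cv2.imwrite(f"pics/{n}3.png",c["color"][100:400,60:400].repeat(2,0).repeat(2,1))
  for ce,s in blobs(c,(12,90,120),(32,255,255),25):
    p=cast(c,[ce],.13)[0]
    if .4<p[0]<.75 and abs(p[1])<.4: print(n,ce.round(1),s[4],p)
E
python3 go.py .598 .136 .0125 94.2
```

```text
clock: 9.3
tcp_pos: [0.599, 0.1322, 0.1266]
orientation: [-0.001, 0.681, 0.732, -0.001]
wrist_force: [-0.1, -0.1, -2.3]
finger_gap: 0.0162
grip_force: 39.5
top [296.  144.8] 204 [0.6048 0.0583 0.13  ]
top [340.3 250.2] 154 [ 0.4354 -0.0086  0.13  ]
side [234.3 179.1] 152 [0.61   0.0508 0.13  ]
side [168.1 226.8] 198 [0.5978 0.2108 0.13  ]
side [ 51.6 246.3] 274 [0.7083 0.3689 0.13  ]
side [165.5 262.3] 385 [0.5337 0.2624 0.13  ]
side [154.7 292.5] 122 [0.4955 0.3098 0.13  ]
side [137.5 304.5] 103 [0.4958 0.3402 0.13  ]
t 9.4 tcp [0.5995 0.132  0.1273] yaw 94.15 tilt z [-0.001 -0.    -1.   ] j [ 0.09  0.44 -0.03  1.1  -0.    1.58]
shift mm [  4.2  -1.1 114.8] turn -0.001 gap 0.0161 grip 39.53212022781372 F [ 0.2  0.1 -3.4]
```

View pics/side3.png

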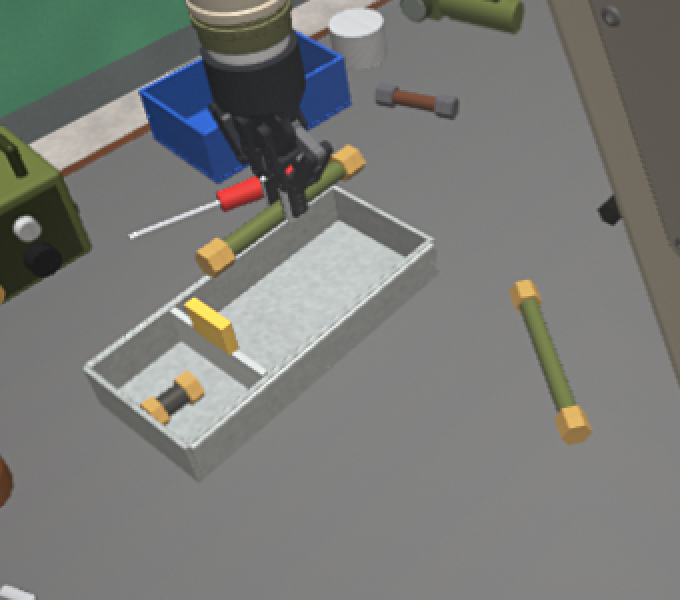

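The crop shows the mast held level at the middle, with ends at (214,257) and (348,160), in line with the tray and with the bay clear. Lowering it.

```bash
python3 -m handwheel '[[4,-1,20,0,0.1],[4,-1,45,0,0.1],[4,-1,70,0,0.1],[4,-1,88,0,0.1],[4,-1,100,0,0.1],[4,-1,108,0,0.1],[4,-1,112,0,0.1],[4,-1,112,0,0.1]]'; python3 go.py .598 .136 .012 94.2
```

```text
clock: 10.2
tcp_pos: [0.5987, 0.1368, 0.016]
orientation: [0.0, 0.681, 0.733, -0.0]
wrist_force: [-0.3, -0.4, -1.7]
finger_gap: 0.0164
grip_force: 39.6
t 10.2 tcp [0.5987 0.1368 0.016 ] yaw 94.22 tilt z [ 0. -0. -1.] j [ 0.09  0.53 -0.18  0.86 -0.    1.59]
shift mm [-0.8 -0.8  4. ] turn 0.0 gap 0.0164 grip 39.59704399108887 F [-0.3 -0.4 -1.7]
```

```bash
python3 -m handwheel '[[0,0,2,0,0.1],[0,0,3,0,0.1],[0,0,4,0,0.1],[0,0,4,0,0.1],[0,0,4,0,0.1]]'; python3 go.py .598 .136 .012 94.2
```

```text
clock: 10.7
tcp_pos: [0.5986, 0.1371, 0.0121]
orientation: [0.0, 0.68, 0.733, 0.0]
wrist_force: [0.5, -0.0, -2.9]
finger_gap: 0.016
grip_force: 39.6
t 10.7 tcp [0.5986 0.1371 0.0121] yaw 94.24 tilt z [ 0. -0. -1.] j [ 0.09  0.53 -0.18  0.85 -0.    1.59]
shift mm [-1.  -0.7  0.1] turn 0.001 gap 0.016 grip 39.596604108810425 F [ 0.5 -0.  -2.9]
```

```bash
python3 -m handwheel '[[0,0,1,0,0.1],[0,0,1.5,0,0.1],[0,0,1.5,0,0.1]]'
```

```text
clock: 11.0
tcp_pos: [0.5988, 0.1371, 0.0116]
orientation: [0.0, 0.68, 0.733, 0.0]
wrist_force: [-2.3, 0.1, 4.6]
finger_gap: 0.0159
grip_force: 40.4
```

The upward force shows it has touched the floor. Now release and withdraw.

```bash
python3 -m handwheel '[[0,0,0,0,0.4],[0,0,0,0,0.45],[0,0,0,0,0.45],[0,0,-20,0,0.45],[0,0,-60,0,0.45],[0,0,-110,0,0.45],[0,0,-150,0,0.45],[-50,0,-150,0,0.45]]'; python3 -m handwheel '[[-50,0,0,0,0.45],[-100,0,0,0,0.45],[-150,0,0,0,0.45],[-200,0,0,0,0.45],[-250,0,0,0,0.45],[-250,0,0,0,0.45],[-250,0,0,0,0.45]]'; python3 - <<'E'
from h import *
from workcell import imaging
np.set_printoptions(precision=4,suppress=True)
for n in("top","side"):
  c=imaging.read_camera(n); cv2.imwrite(f"pics/{n}4.png",c["color"])
  for ce,s in blobs(c,(12,90,120),(32,255,255),25):
    p=cast(c,[ce],.017)[0]; q=cast(c,[ce],.07)[0]
    if .4<p[0]<.75 and abs(p[1])<.4: print(n,ce.round(1),s[4],p,q)
E
```

```text
clock: 11.8
tcp_pos: [0.606, 0.0915, 0.1676]
orientation: [0.004, 0.678, 0.735, 0.005]
wrist_force: [1.3, -1.1, 0.7]
finger_gap: 0.0388
grip_force: 0.0
clock: 12.5
tcp_pos: [0.6204, -0.1636, 0.16]
orientation: [-0.0, 0.682, 0.732, 0.0]
wrist_force: [0.3, 0.2, 0.8]
finger_gap: 0.0383
grip_force: 0.0
top [189.5 161.8] 201 [0.6048 0.2538 0.017 ] [0.5936 0.2419 0.07  ]
top [296.8 160.1] 154 [0.6037 0.063  0.017 ] [0.5926 0.0604 0.07  ]
top [207.2 168.7] 159 [0.5917 0.2222 0.017 ] [0.5812 0.2118 0.07  ]
top [153.4 171.2] 91 [0.5892 0.3181 0.017 ] [0.5788 0.3031 0.07  ]
top [174.5 170.8] 101 [0.5891 0.2804 0.017 ] [0.5787 0.2672 0.07  ]
top [339.9 250.1] 132 [ 0.4426 -0.0101  0.017 ] [ 0.4393 -0.0091  0.07  ]
side [240.  225.7] 125 [0.6058 0.059  0.017 ] [0.5594 0.0914 0.07  ]
side [321.7 245.8] 138 [ 0.4442 -0.0079  0.017 ] [0.41   0.0296 0.07  ]
side [168.8 264.1] 471 [0.6293 0.2179 0.017 ] [0.581  0.2382 0.07  ]
side [154.7 292.4] 118 [0.5925 0.2756 0.017 ] [0.5471 0.2916 0.07  ]
side [137.5 304.5] 103 [0.5927 0.312  0.017 ] [0.5473 0.3252 0.07  ]
```

View pics/top4.png

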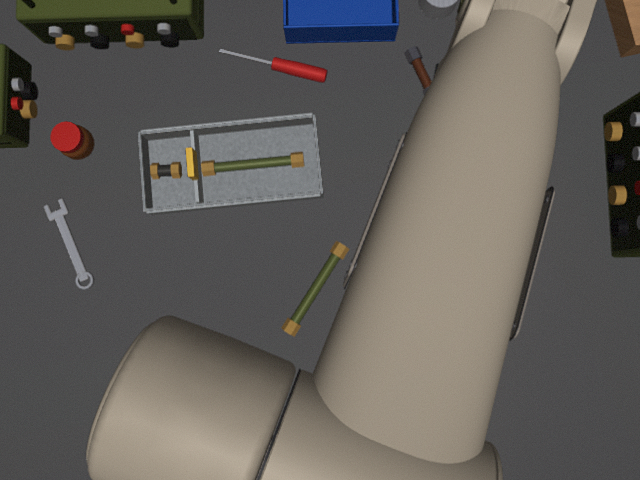

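The mast lies flat in the long bay, with ends at (207,169) and (297,160), in line with the tray. The divider is at (190,162) and the plug, centred near (164,171), hasn't moved. The mast's middle is at tray x of about -0.034 and the divider at about +0.065, so I'll hand in.

```bash
python3 -c "
from workcell import workorder
print(workorder.hand_in())"
```

```text
the job is handed in; nothing more can be done
None
```

I handed the job in with the mast section flat in the long bay, its middle about 34 mm from the tray's centre, the divider about 65 mm from the centre towards the plug, and the plug unmoved; no verdict came back.

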